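# Open the drop-front of a paint cabinet onto its slide-out supports

### The job

Get the painting surface ready: pull both slide-out supports of the paint cabinet all the way out, then tip the drop-front flap forward and lower it gently, without letting it fall, until it lies level on both supports. Leave the supports fully out and do not disturb the bottles, jars and palette standing about.

Things in the scene. Friction and masses are not known exactly. Their poses are not given: they have to be found in the camera images.
- cabinet: Plywood desktop paint cabinet, 280 mm wide, 220 deep, fixed. Origin on the table at the foot of the middle of its front; x points into it (the front faces -x), y to the left of someone looking at the front, z up. Base front: upright plane x = 0, 106 mm high, with the slots of two supports; above it leans the shut flap. Roof 225 mm high, begins 20 mm behind the front, nothing on it.
- left_out (a joint): How far the left support is out, m: 0 = in, 0.130 = fully out against its stop; it may start a little out. Level wooden bar 24 mm wide, 30 high, middle line at y = +100, z = 91 mm of the cabinet; slides straight along the cabinet's -x with 3 to 5 N friction, stays where left. Its end, 10 mm in front of the cabinet at 0, carries a knob.
- support_left_knob (a point): Centre of the left support's steel knob: round, 26 mm across, 18 long (along x), on a thin 12 mm stem; 21 mm in front of the bar's end, so 31 mm in front of the cabinet when in. The shut flap rises just behind and above, so a gripper must come slanting down towards the cabinet, 25 to 45 degrees off vertical. Axes as the cabinet.
- right_out (a joint): As left_out, for the same support at y = -100 mm.
- support_right_knob (a point): Centre of the right support's knob, as support_left_knob.
- flap_angle (a joint): Flap angle, rad: 0 = shut, leaning 10 degrees back; 0.175 = upright; 1.745 = level on the supports (it would hang lower without them). Plywood, 256 mm wide, 160 from hinge to free edge, 12 thick, 0.4 to 0.5 kg. Hinge along the cabinet's y at x = -8, z = 112 mm, mid-thickness of the panel; slightly stiff (0.15 N m): the flap stays where left to about 20 degrees past upright, beyond that it falls.
- flap_edge (a point): Middle of the flap's free edge (in width and thickness). Shut, it is the top edge, 44 mm above the roof, and can be pinched across its 12 mm from above. z points from the hinge along the flap out of this edge, y along the edge, x out of the inner face (up when level), which carries a blue cutting mat flush with the wood.
- flap: The flap itself; origin on the hinge axis, axes as flap_edge.
- support_left: The left support; origin on the bar's middle line, 10 mm behind its front end. Axes as the cabinet.
- support_right: The right support, likewise.
- dropper_a: small paint bottle, 28 mm across, 71 mm tall, under the flap's swing, between the supports; origin at its foot, z up
- dropper_b: like dropper_a, beside it
- paint_pot: squat lidded pot, 60 mm across, 60 mm tall, near the right-hand support; origin at its foot, z up
- rinse_jar: lidded jar, 90 mm across, 90 mm tall, on the bench; origin at its foot, z up
- craft_bottle_a: bottle of craft paint, 40 mm across, 130 mm tall, on the bench; origin at its foot, z up
- craft_bottle_b: like craft_bottle_a
- palette: small white palette plate, 110 mm across, 18 mm high, on the bench; origin at its foot, z up

How it is judged:
By the outcome, as a careful person would: the job done as asked, in the order asked, and still so for the second after the job is handed in, with the robot touching nothing.
It also fails if it takes over 58 s, if anything falls off the work surface, if the arm or the gripper's body presses on something with over 40 N, if the wrist force passes 120 N, or if a joint passes its speed limit or range.

### The arm

A 6-joint arm with a two-finger parallel gripper is mounted at the origin on the work surface. World frame = base frame: x ahead of the robot, y to its left, z up, the work surface at z = 0. Lengths are in mm, angles in rad, forces in N, time in s.
With the tool pointing down it reaches from about 300 to 750 mm from the base axis. Payload 8.5 kg.
Tool frame: the origin (TCP) lies at the very end of the fingers, on their centre line; the grasp point (between the pads) lies hold_point_z behind it (hold_point_z is the distance from the TCP to the grasp point, in mm); z points along the fingers, y is the direction in which the jaws open and shut (so a half turn about z gives the same grasp; the last joint's range is limited). The gripper opens to 88 mm and grips with 3 to 60 N. Pads are 18 mm wide; open, the fingers measure 123 mm over their backs; the gripper's body (75 mm by 187 mm) begins 45 mm behind the grasp point.
Start: joints at [1.113, 0.381, 1.297, -0, 1.464, -0.215], TCP at [132.224, 533.851, 238.748] pointing down, gripper open.
Joint ranges: [-3.11, 3.11], [-0.89, 2.33], [0.22, 2.48], [-1.42, 4.56], [0.17, 2.85], [-2.88, 2.88]. Speed limits (rad/s): [2.39, 2.39, 3.14, 3.14, 3.14, 3.14].

### API

Orientations are given as a rotation vector (axis times angle).
In Python, from bench import observe, get_image, close_job, hold_point_z gives the robot as it stands.
- The arm moves only by the tool send_rows, never from a script. Its argument "deltas" is one flat list of numbers, 6 for each row, row after row: the shift along the tool's x, y, z in mm, then the turn, a rotation vector about the tool's x, y, z in degrees. In form: [tx, ty, tz, wx, wy, wz, tx, ty, tz, wx, wy, wz, ...]. A call has 1 to 10 rows; each row shifts and turns the pose as measured when the row begins, along the tool's axes as they then stand; what a row does not reach is not made up. A row lasts 1/12 s, in which the tool goes at most 41.7 mm and 7.16 degrees, less where a joint would pass 70% of its speed; a pose out of reach is approached as far as the arm can. A call with a gripper value outside its range is refused whole. "fingers" is the finger opening in mm, from 0 to 88.1, set as the call begins (left out, the last holds). The fingers move at their own pace and stop on an object; "grip_force" is the grip in N (left out, the last holds). Time passes only in rows, so rows that do not move let the fingers close. It gives the time, the measured TCP pose, the force and the opening at its end, in the units of the state.
- observe(): the state, without advancing time (a new reading comes with each control period).
- get_image(name): name is "scene" or "top" or "wrist"; returns a dict with "color" (480x640x3 uint8, red, green, blue), "mtx" (3x3 intrinsics, pixels), "D" ([k1, k2, p1, p2, k3] as OpenCV has them; the pictures are not rectified), "xyz" and "rotation" of the camera in the world. Camera axes: x right, y up, looking along -z (the intrinsics and any distortion apply to the point x, -y, -z); pixel columns grow to the right and rows downward; lengths in mm; the calibration is good to about 2 mm. A picture is of the moment at which its call begins. There is no depth.
- close_job(): hands the job in, once; it reports no verdict.
The state is a dict: "clock": time; "qpos": joint angles; "joint_velocities": joint speeds; "effort": joint torques, N m; "tcp_pos": TCP position; "ee_rot": TCP orientation; "ft_force": force on the tool from outside, world axes, zero at the start; "ft_torque": the same for the moment, N m; "finger_gap": opening from 0.0 (shut) to 1.0 (fully open).
Only numpy, scipy, OpenCV 4.12 (cv2) and the standard library are available. Lean on these libraries where they do the work, as an engineer would, in place of code of your own. Each camera call takes 0.05 s, during which the arm holds its last target.

## Working session

There is one attempt and no reset: what is moved stays moved. The work goes in short steps, Python scripts to look and compute and a tool call to move; the robot and the scene stay as the last step left them, time stands still between calls to the robot, and variables do not carry over. Pictures are saved under pics/ and viewed, and the job is handed in when it is done.

Besides the shell and the picture viewer there is one more tool, called after "Emit:" in YAML: its name, and indented under it one key for each argument. send_rows: Moves the arm, as the interface text tells. Its arguments: {"type":"object","properties":{"deltas":{"type":"array","items":{"type":"number"}},"fingers":{"type":"number"},"grip_force":{"type":"number"}},"required":["deltas"]}

```bash
mkdir -p pics; ls; python3 - <<'E'
from bench import observe,get_image,hold_point_z
import cv2
print(hold_point_z); print(observe())
for n in ["scene","top","wrist"]:
    d=get_image(n); cv2.imwrite(f"pics/{n}0.png",d["color"][:,:,::-1]); print(n,d["mtx"],d["D"],d["xyz"],d["rotation"])
E
```

```text
pics
18.700000000000003
{'clock': 0.0, 'qpos': array([ 1.11269274e+00,  3.81215670e-01,  1.29823497e+00, -2.80815020e-05,
        1.46359140e+00, -2.15288194e-01]), 'joint_velocities': array([ 2.98383597e-03, -4.44585303e-04,  1.18150296e-03,  3.57796850e-04,
        7.59932391e-04,  7.82806638e-05]), 'effort': array([-1.12434685e-03, -4.37929237e+01, -2.24563336e+01,  7.12977536e-02,
        3.51351709e-02, -8.60190016e-05]), 'tcp_pos': array([132.12051241, 533.61675598, 238.13590126]), 'ee_rot': array([-3.80417610e-01, -3.11801849e+00,  2.16304343e-03]), 'ft_force': array([0.40012084, 0.01198127, 0.00744719]), 'ft_torque': array([ 0.03179719,  0.01535542, -0.01708597]), 'finger_gap': 1.0004957895715834}
scene [[615.4606622    0.         319.90733307]
 [  0.         615.4606622  237.46064104]
 [  0.           0.           1.        ]] [-0.1536969  0.         0.         0.         0.       ] [  625.59911459 -1070.95624497  1101.77483548] [0.77170227 0.01309247 0.05063313]
top [[616.98122708   0.         323.51597091]
 [  0.         616.98122708 248.40485304]
 [  0.           0.           1.        ]] [-0.10263261  0.          0.          0.          0.        ] [ 545.13716402 -138.88998876 1532.94403715] [ 0.02921372 -0.03273056 -1.57579293]
wrist [[427.68398196   0.         320.06188687]
 [  0.         427.68398196 237.12778139]
 [  0.           0.           1.        ]] [-0.10421809  0.          0.          0.          0.        ] [ 54.94217875 552.59761256 384.8813189 ] [-0.26198126 -0.20417738  1.31762387]
```

View pics/scene0.png

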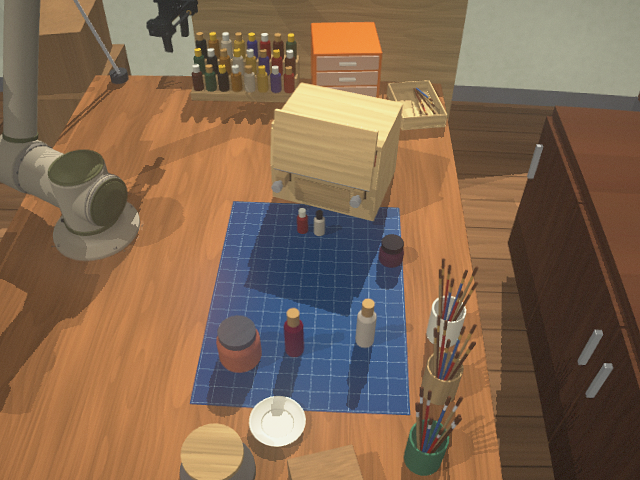

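View pics/top0.png

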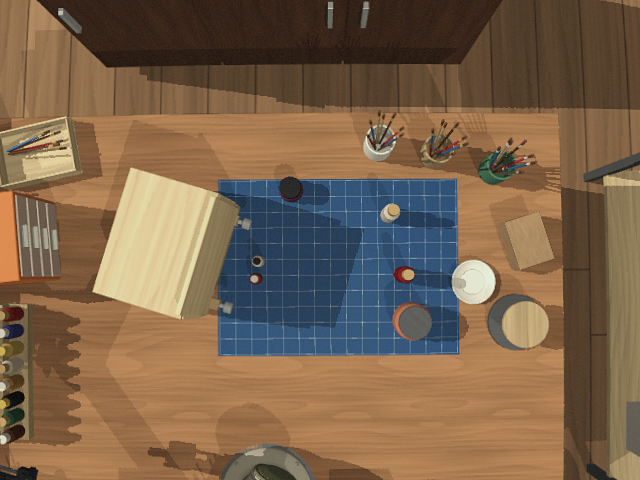

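View pics/wrist0.png

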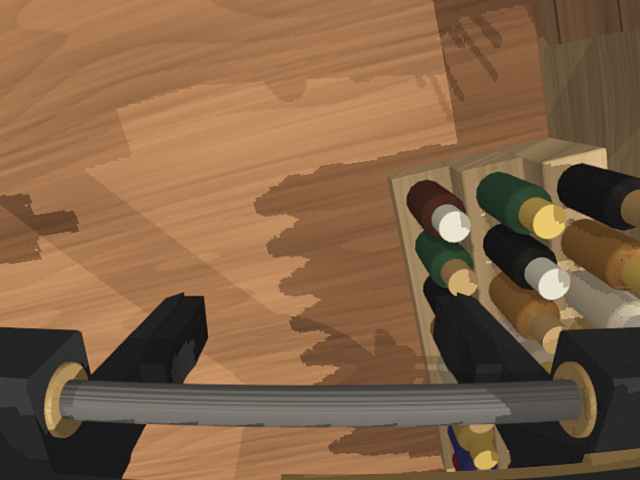

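Top view: robot at bottom (268,470), cabinet at left with its front facing right (world −y), knobs at about (245,224) and (228,308), droppers at (257,261) and (255,279), pot at (291,188). I'll zoom in for precise points.

```bash
python3 - <<'E'
import cv2
a=cv2.imread("pics/top0.png")[160:340,85:325]; cv2.imwrite("pics/topz.png",cv2.resize(a,None,fx=3.3,fy=3.3,interpolation=cv2.INTER_CUBIC))
a=cv2.imread("pics/scene0.png")[75:275,255:415]; cv2.imwrite("pics/scenez.png",cv2.resize(a,None,fx=3,fy=3,interpolation=cv2.INTER_CUBIC))
E
```

```text
(no output)
```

View pics/topz.png

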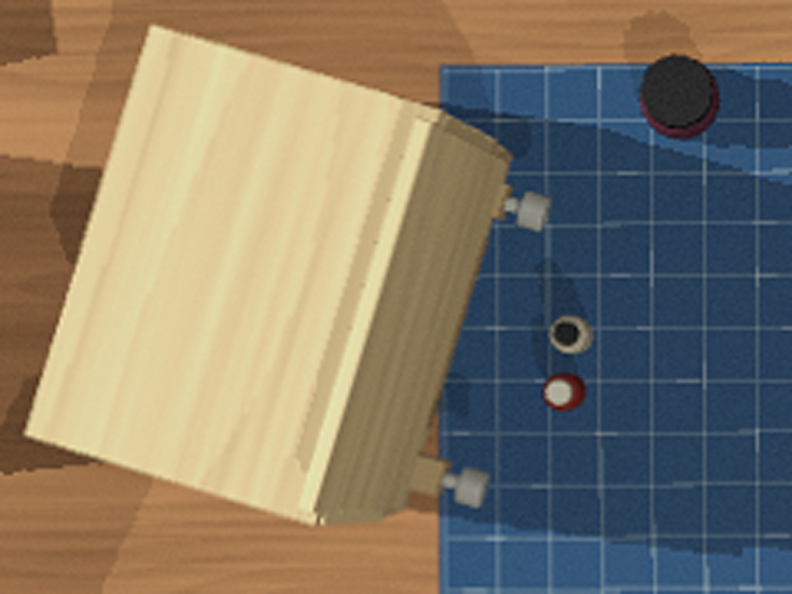

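View pics/scenez.png

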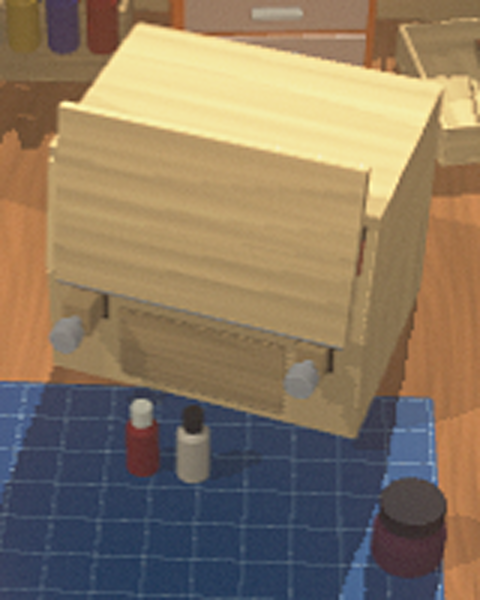

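```bash
cat > h.py <<'E'
import numpy as np, cv2
from scipy.spatial.transform import Rotation as R
from scipy.optimize import least_squares
from bench import observe,get_image,hold_point_z
def cam(d):
    return dict(mtx=np.array(d["mtx"]),D=np.array(d["D"]),xyz=np.array(d["xyz"]),rot=np.array(d["rotation"]))
def proj(c,P):
    P=np.atleast_2d(P).astype(float); r=R.from_rotvec(c["rot"])
    q=r.inv().apply(P-c["xyz"])*[1,-1,-1]
    return cv2.projectPoints(q.reshape(-1,1,3),np.zeros(3),np.zeros(3),c["mtx"],c["D"])[0].reshape(-1,2)
def ray(c,uv):
    n=cv2.undistortPoints(np.array(uv,float).reshape(-1,1,2),c["mtx"],c["D"]).reshape(-1,2)
    v=np.c_[n,np.ones(len(n))]*[1,-1,-1]
    return c["xyz"],R.from_rotvec(c["rot"]).apply(v)
def onz(c,uv,z):
    o,v=ray(c,uv); return o+v*((z-o[2])/v[:,2])[:,None]
E
cat > fit.py <<'E'
from h import *
T=cam(get_image("top"));S=cam(get_image("scene"))
t=lambda u,v:((u+.5)/3.3-.5+85,(v+.5)/3.3-.5+160)
s=lambda u,v:((u+.5)/3-.5+255,(v+.5)/3-.5+75)
K=lambda o,y:(lambda p:(-31-p[o],y,91))
obs=[(T,t(150,25),(220,-140,225)),(T,t(25,435),(220,140,225)),
(S,s(355,437),(0,-140,0)),(S,s(138,25),(220,140,225)),(S,s(442,92),(220,-140,225)),
(S,s(62,103),(13.9,128,270.6)),(S,s(368,170),(13.9,-128,270.6)),
(S,s(68,334),K(3,100)),(S,s(301,379),K(4,-100)),(T,t(472,488),K(3,100)),(T,t(535,212),K(4,-100))]
def f(p):
    r=[]
    for c,uv,P in obs:
        P=P(p) if callable(P) else P
        c_,s_=np.cos(p[2]),np.sin(p[2])
        W=[p[0]+c_*P[0]-s_*P[1],p[1]+s_*P[0]+c_*P[1],P[2]]
        r+=list(proj(c,W)[0]-uv)
    return np.array(r)
q=least_squares(f,[550,250,1.3,0,0],x_scale=[100,100,.1,10,10],loss='soft_l1')
print(q.x,np.round(q.fun if 0 else f(q.x).reshape(-1,2),2).tolist())
for n,uv,z in [("dropB",(571,333),71),("dropA",(560,392),71),("pot",(680,92),60)]:
    print(n,onz(T,t(*uv),z))
E
python3 fit.py
```

```text
[577.37368716 104.73061025   1.27704999  21.91648236   8.45930507] [[-0.16, -0.43], [-0.33, -0.15], [-0.27, 1.37], [-0.31, -0.8], [0.36, -2.62], [-1.67, 0.62], [-0.09, 0.29], [-0.52, 0.4], [-0.06, 0.62], [-0.25, -0.64], [-0.23, -0.51]]
dropB [[574.72444505  13.98575247  71.        ]]
dropA [[532.38551177  21.97911137  71.        ]]
pot [[749.90530333 -64.33501393  60.        ]]
```

```bash
cat >> h.py <<'E'
CAB=np.array([577.4,104.7,1.277])
def setcab():
    c,s=np.cos(CAB[2]),np.sin(CAB[2]); return np.array([[c,-s,0],[s,c,0],[0,0,1.]])
def c2w(P): return setcab()@np.array(P,float)+[CAB[0],CAB[1],0]
def w2c(P): return setcab().T@(np.array(P,float)-[CAB[0],CAB[1],0])
def Rknob(tau):
    c,s=np.cos(np.radians(tau)),np.sin(np.radians(tau))
    return setcab()@np.array([[c,0,s],[0,-1,0],[s,0,-c]])   # columns: x,y,z
def Rflap(tau):  # tool x=+yc, z=(s,0,-c), y=z×x
    c,s=np.cos(np.radians(tau)),np.sin(np.radians(tau))
    z=np.array([s,0,-c]);x=np.array([0,1.,0]);y=np.cross(z,x)
    return setcab()@np.c_[x,y,z]
def state():
    o=observe(); return o,np.array(o["tcp_pos"]),R.from_rotvec(o["ee_rot"]).as_matrix()
def delta(P,Rt):
    o,p,Rc=state()
    print("t",round(o["clock"],2),"tcp cab",w2c(p).round(1),"F cab",(setcab().T@o["ft_force"]).round(1),"gap",round(o["finger_gap"]*88.1,1),"q",o["qpos"].round(3))
    print("turn deg",np.degrees(R.from_matrix(Rc.T@Rt).as_rotvec()).round(2))
    print("shift now-axes",(Rc.T@(P-p)).round(1)," target-axes",(Rt.T@(P-p)).round(1))
E
python3 - <<'E'
from h import *
P=c2w([-52.9,100,91]); Rt=Rknob(35)
print(P); delta(P+Rt[:,2]*(18.7-120),Rknob(0))
E
```

```text
[466.36565629  83.02548695  91.        ]
t 0.25 tcp cab [281.7 550.4 238.5] F cab [-1.3 -0.3 -0.4] gap 88.1 q [ 1.113  0.381  1.298  0.     1.464 -0.215]
turn deg [-3.000e-02  2.000e-02  9.292e+01]
shift now-axes [-429.8 -415.1   64.7]  target-axes [-392.7  450.4   64.5]
```

Emit:
send_rows:
  deltas: [0, 0, -9, 0, 0, 7.1, 0, 0, -9, 0, 0, 7.1, 0, 0, -9, 0, 0, 7.1, 0, 0, -9, 0, 0, 7.1, 0, 0, -9, 0, 0, 7.1, 0, 0, -9, 0, 0, 7.1, 0, 0, -9, 0, 0, 7.1, 0, 0, -9, 0, 0, 7.1, 0, 0, -9, 0, 0, 7.1, 0, 0, -9, 0, 0, 7.1]
  fingers: 60
  grip_force: 25

```text
clock: 1.08
tcp_pos: [131.7, 532.7, 329.0]
ee_rot: [2.135, 2.301, -0.014]
ft_force: [-0.5, 0.1, -0.1]
finger_gap: 0.681
```

```bash
cat > k.py <<'E'
from h import *
import sys
side,out,tau,back=float(sys.argv[1]),float(sys.argv[2]),float(sys.argv[3]),float(sys.argv[4])
Rt=Rknob(tau); P=c2w([-31-out,100*side,91]); delta(P+Rt[:,2]*(18.7-back),Rt)
E
python3 k.py 1 21.9 35 120
```

```text
t 1.08 tcp cab [280.6 550.6 329. ] F cab [-0.   0.5 -0.1] gap 60.0 q [ 1.113  0.336  1.108 -0.     1.706  1.038]
turn deg [-6.62 35.09 20.4 ]
shift now-axes [-526.4  280.   157.9]  target-axes [-409.7  450.6  -97.6]
```

Emit:
send_rows:
  deltas: [0, 0, 0, 0, 0, 7, 0, 0, 0, 0, 0, 7, 0, 0, 0, 0, 0, 7]

```text
clock: 1.33
tcp_pos: [131.8, 533.1, 331.1]
ee_rot: [2.527, 1.862, -0.008]
ft_force: [-0.2, -1.4, 0.3]
finger_gap: 0.683
```

```bash
python3 k.py 1 21.9 0 120;python3 k.py 1 21.9 35 120
```

```text
t 1.33 tcp cab [281.  550.5 331.1] F cab [-1.4 -0.2  0.3] gap 60.2 q [ 1.113  0.335  1.105 -0.     1.708  1.413]
turn deg [-0.05  0.32 -0.38]
shift now-axes [-330.1  452.8  140.2]  target-axes [-333.9  450.5  138.8]
t 1.33 tcp cab [281.  550.5 331.1] F cab [-1.4 -0.2  0.3] gap 60.2 q [ 1.113  0.335  1.105 -0.     1.708  1.413]
turn deg [ 0.06 35.32 -0.38]
shift now-axes [-388.1  453.2  158.9]  target-axes [-411.2  450.5  -96.2]
```

Emit:
send_rows:
  deltas: [-26, 30, 0, 0, 0, 0, -26, 30, 0, 0, 0, 0, -26, 30, 0, 0, 0, 0, -26, 30, 0, 0, 0, 0, -26, 30, 0, 0, 0, 0, -26, 30, 0, 0, 0, 0, -26, 30, 0, 0, 0, 0, -26, 30, 0, 0, 0, 0, -26, 30, 0, 0, 0, 0, -26, 30, 0, 0, 0, 0]

```text
clock: 2.17
tcp_pos: [341.7, 184.6, 330.0]
ee_rot: [2.524, 1.866, -0.01]
ft_force: [1.3, -0.0, 0.5]
finger_gap: 0.684
```

Emit:
send_rows:
  deltas: [-26, 30, 0, 0, 0, 0, -26, 30, 0, 0, 0, 0, -26, 30, 0, 0, 0, 0, -26, 30, 0, 0, 0, 0, -26, 30, 0, 0, 0, 0, 0, 0, 0, 0, 7, 0, 0, 0, 0, 0, 7, 0, 0, 0, 0, 0, 7, 0, 0, 0, 0, 0, 7, 0, 0, 0, 0, 0, 7, 0]

```text
clock: 3.0
tcp_pos: [454.2, -0.0, 332.7]
ee_rot: [-2.172, -1.599, -0.701]
ft_force: [0.2, -0.4, -0.1]
finger_gap: 0.679
```

```bash
python3 k.py 1 21.9 35 120; python3 k.py 1 21.9 0 120
```

```text
t 3.0 tcp cab [-135.9   87.6  332.7] F cab [-0.3 -0.3 -0.1] gap 59.8 q [-0.601  0.134  1.502  0.594  1.679 -0.286]
turn deg [ 0.78 -0.4  -0.2 ]
shift now-axes [-71.6 -14.1 143.6]  target-axes [-70.6 -12.4 144.3]
t 3.0 tcp cab [-135.9   87.6  332.7] F cab [-0.3 -0.3 -0.1] gap 59.8 q [-0.601  0.134  1.502  0.594  1.679 -0.286]
turn deg [  0.7  -35.4   -0.43]
shift now-axes [-13.7 -14.5 162.3]  target-axes [ 83.  -12.4 140.4]
```

Emit:
send_rows:
  deltas: [-18, -3, 36, 0.2, 0, 0, -18, -3, 36, 0.2, 0, 0, -18, -3, 36, 0.2, 0, 0, -18, -3, 36, 0.2, 0, 0, 0, 0, 0, 0, 0, 0]

```text
clock: 3.42
tcp_pos: [451.3, 23.5, 168.5]
ee_rot: [-2.171, -1.589, -0.699]
ft_force: [-0.1, -0.7, -0.5]
finger_gap: 0.682
```

```bash
python3 k.py 1 21.9 35 120; python3 - <<'E'
from h import *
d=get_image("wrist");c=cam(d);im=d["color"][:,:,::-1].copy()
for P in [(-52.9,100,91),(-39.5,-100,91)]: 
    uv=proj(c,c2w(P))[0]; print(uv); cv2.circle(im,tuple(int(x) for x in uv),3,(0,0,255),-1)
for P in [(-10-21.9,88,91),(-10-21.9,112,91),(0,140,0),(0,140,106),(-15,128,115),(-15,-128,115)]:
    uv=proj(c,c2w(P))[0]; cv2.circle(im,tuple(int(x) for x in uv),2,(0,255,0),-1)
cv2.imwrite("pics/w1.png",im)
E
```

```text
t 3.42 tcp cab [-114.3   97.2  168.5] F cab [-0.8 -0.1 -0.5] gap 60.1 q [-0.558  0.304  1.816  0.634  1.264 -0.523]
turn deg [ 0.53 -0.62 -0.58]
shift now-axes [ 5.8 -2.9 -2.6]  target-axes [ 5.8 -2.8 -2.6]
[314.89810152 230.84797798]
[622.57705134 208.12261774]
```

View pics/w1.png

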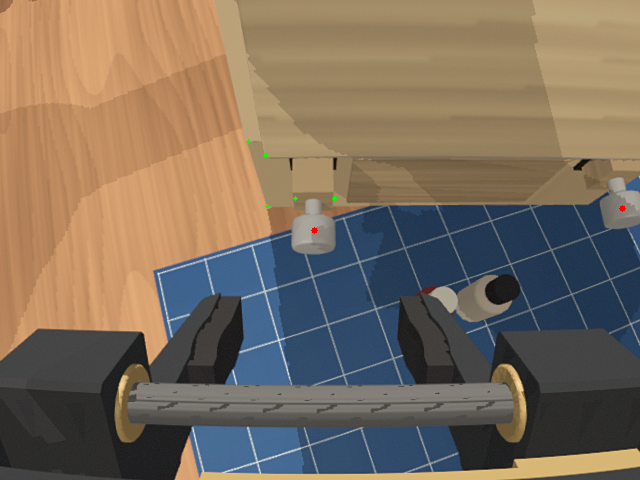

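Wrist view: the left knob lies at (314,231), right where the fit predicts it, and the right knob matches at (622,208). Descending onto the left knob.

Emit:
send_rows:
  deltas: [3, -1.5, 0, 0.3, -0.3, -0.3, 3, -1.5, 0, 0.3, -0.3, -0.3, 0, 0, 24, 0, 0, 0, 0, 0, 24, 0, 0, 0, 0, 0, 24, 0, 0, 0, 0, 0, 24, 0, 0, 0, 0, 0, 20, 0, 0, 0, 0, 0, 0, 0, 0, 0]

```text
clock: 4.13
tcp_pos: [483.5, 89.7, 94.7]
ee_rot: [-2.173, -1.639, -0.716]
ft_force: [0.4, -0.3, 0.0]
finger_gap: 0.679
```

```bash
python3 k.py 1 21.9 35 0
```

```text
t 4.13 tcp cab [-41.6  85.5  94.7] F cab [-0.2 -0.5  0. ] gap 59.8 q [-0.374  0.449  1.868  0.75   0.992 -0.573]
turn deg [1.82 0.25 1.47]
shift now-axes [-10.9 -15.2  14.8]  target-axes [-11.4 -14.5  15.2]
```

Emit:
send_rows:
  deltas: [-4, -5, 0, 0.6, 0, 0.5, -4, -5, 0, 0.6, 0, 0.5, -3, -5, 0, 0.6, 0, 0.5, 0, 0, 0, 0, 0, 0]

```text
clock: 4.47
tcp_pos: [468.0, 83.2, 93.4]
ee_rot: [-2.169, -1.614, -0.685]
ft_force: [0.6, -0.0, -0.1]
finger_gap: 0.682
```

```bash
python3 k.py 1 21.9 35 0
```

```text
t 4.47 tcp cab [-52.3  98.5  93.4] F cab [ 0.1 -0.6 -0.1] gap 60.1 q [-0.401  0.442  1.891  0.731  1.016 -0.573]
turn deg [0.3  0.24 0.26]
shift now-axes [-1.8 -1.6 20.3]  target-axes [-1.9 -1.5 20.3]
```

Emit:
send_rows:
  deltas: [-1, -1, 7, 0, 0, 0, -1, -1, 7, 0, 0, 0, 0, 0, 6, 0, 0, 0, 0, 0, 0, 0, 0, 0]

```text
clock: 4.8
tcp_pos: [469.8, 92.1, 75.9]
ee_rot: [-2.173, -1.614, -0.689]
ft_force: [-0.7, -0.3, 0.9]
finger_gap: 0.681
```

```bash
python3 k.py 1 21.9 35 0
```

```text
t 4.8 tcp cab [-43.2  99.3  75.9] F cab [-0.5  0.6  0.9] gap 60.0 q [-0.38   0.477  1.91   0.766  0.962 -0.604]
turn deg [0.59 0.26 0.22]
shift now-axes [ 0.8 -0.7  0.8]  target-axes [ 0.7 -0.7  0.8]
```

Aligned; close, then check.

Emit:
send_rows:
  deltas: [0, -0.7, 0, 0, 0, 0, 0, 0, 0, 0, 0, 0, 0, 0, 0, 0, 0, 0, 0, 0, 0, 0, 0, 0, 0, 0, 0, 0, 0, 0, 0, 0, 0, 0, 0, 0]
  fingers: 15

```text
clock: 5.3
tcp_pos: [469.1, 92.8, 75.3]
ee_rot: [-2.171, -1.614, -0.688]
ft_force: [0.9, 0.5, -1.5]
finger_gap: 0.276
```

```bash
python3 k.py 1 21.9 35 0; python3 k.py 1 130 35 0
```

```text
t 5.3 tcp cab [-42.7 100.3  75.3] F cab [ 0.7 -0.7 -1.5] gap 24.3 q [-0.379  0.477  1.911  0.766  0.962 -0.605]
turn deg [0.5  0.25 0.23]
shift now-axes [0.7 0.3 0.1]  target-axes [0.7 0.3 0.1]
t 5.3 tcp cab [-42.7 100.3  75.3] F cab [ 0.7 -0.7 -1.5] gap 24.3 q [-0.379  0.477  1.911  0.766  0.962 -0.605]
turn deg [0.5  0.25 0.23]
shift now-axes [-88.2   0.4 -61.6]  target-axes [-87.9   0.3 -61.9]
```

Emit:
send_rows:
  deltas: [-8.2, 0, -5.7, 0, 0, 0, -8.2, 0, -5.7, 0, 0, 0, -8.2, 0, -5.7, 0, 0, 0, -8.2, 0, -5.7, 0, 0, 0, -8.2, 0, -5.7, 0, 0, 0]

```text
clock: 5.72
tcp_pos: [454.1, 43.9, 75.4]
ee_rot: [-2.169, -1.615, -0.689]
ft_force: [3.0, 3.2, -3.2]
finger_gap: 0.275
```

```bash
python3 k.py 1 130 35 0
```

```text
t 5.72 tcp cab [-93.9 100.4  75.4] F cab [ 3.9 -2.  -3.2] gap 24.2 q [-0.504  0.47   1.93   0.722  1.012 -0.691]
turn deg [0.47 0.15 0.32]
shift now-axes [-46.1   0.4 -32.4]  target-axes [-46.    0.4 -32.6]
```

Emit:
send_rows:
  deltas: [-8.2, 0, -5.7, 0, 0, 0, -8.2, 0, -5.7, 0, 0, 0, -8.2, 0, -5.7, 0, 0, 0, -8.2, 0, -5.7, 0, 0, 0, -8.2, 0, -5.7, 0, 0, 0, -2.5, 0, -1.7, 0, 0, 0, -2.5, 0, -1.7, 0, 0, 0]

```text
clock: 6.3
tcp_pos: [436.7, -12.6, 75.9]
ee_rot: [-2.167, -1.599, -0.701]
ft_force: [23.8, 29.6, -13.5]
finger_gap: 0.282
```

```bash
python3 k.py 1 130 35 0
```

```text
t 6.3 tcp cab [-153.1  100.7   75.9] F cab [ 35.2 -14.2 -13.5] gap 24.8 q [-0.651  0.472  1.934  0.672  1.078 -0.781]
turn deg [ 0.6  -0.57 -0.15]
shift now-axes [2.1 0.7 1.8]  target-axes [2.2 0.7 1.8]
```

Emit:
send_rows:
  deltas: [0, 0, 0, 0, 0, 0, 0, 0, 0, 0, 0, 0, 0, 0, 0, 0, 0, 0, 0, 0, 0, 0, 0, 0]
  fingers: 56

```text
clock: 6.63
tcp_pos: [436.1, -13.9, 76.0]
ee_rot: [-2.168, -1.596, -0.702]
ft_force: [0.8, 0.3, -0.4]
finger_gap: 0.562
```

Emit:
send_rows:
  deltas: [0, 0, -15, 0, 0, 0, 0, 0, -15, 0, 0, 0, 0, 0, -20, 0, 0, 0, 0, 0, -20, 0, 0, 0, 0, 0, -20, 0, 0, 0, 0, 0, -20, 0, 0, 0]

```text
clock: 7.13
tcp_pos: [413.3, -76.1, 167.1]
ee_rot: [-2.164, -1.593, -0.694]
ft_force: [1.1, -0.0, 0.2]
finger_gap: 0.633
```

```bash
python3 k.py -1 8.5 35 120; python3 - <<'E'
from h import *
d=get_image("wrist");c=cam(d);im=d["color"][:,:,::-1].copy()
for P in [(-161,100,91),(-39.5,-100,91)]: 
    uv=proj(c,c2w(P))[0]; print(uv); cv2.circle(im,tuple(int(x) for x in uv),3,(0,0,255),-1)
cv2.imwrite("pics/w2.png",im)
E
```

```text
t 7.13 tcp cab [-220.6  104.7  167.1] F cab [ 0.3 -1.   0.2] gap 55.7 q [-0.804  0.314  1.804  0.545  1.387 -0.705]
turn deg [ 0.19 -0.62 -0.38]
shift now-axes [105.3 203.8  66.8]  target-axes [104.7 204.7  64.9]
[328.51053329 232.84653005]
[598.56680993  74.14241143]
```

View pics/w2.png

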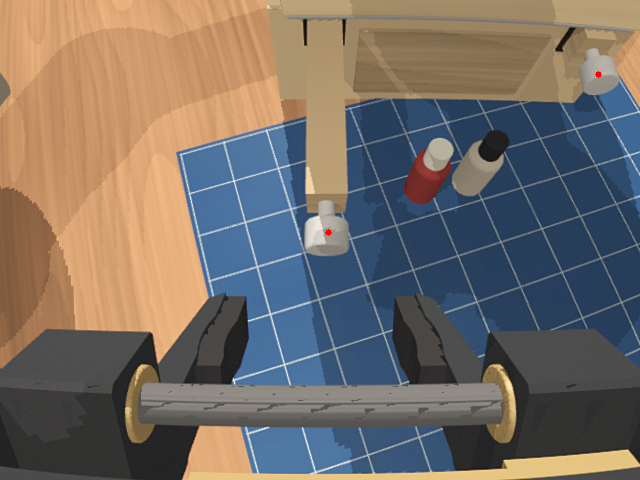

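Emit:
send_rows:
  deltas: [0, 34, 0, 0, 0, 0, 0, 34, 0, 0, 0, 0, 0, 34, 0, 0, 0, 0, 0, 34, 0, 0, 0, 0, 0, 34, 0, 0, 0, 0, 0, 30, 0, 0, 0, 0, 26, 0, 16, 0, 0, 0, 26, 0, 16, 0, 0, 0, 26, 0, 16, 0, 0, 0, 0, 0, 0, 0, 0, 0]

```text
clock: 8.02
tcp_pos: [641.3, -52.6, 172.0]
ee_rot: [-2.178, -1.588, -0.695]
ft_force: [0.1, -0.1, -0.2]
finger_gap: 0.633
```

```bash
python3 k.py -1 8.5 35 90; python3 - <<'E'
from h import *
d=get_image("wrist");c=cam(d);im=d["color"][:,:,::-1].copy()
for P in [(-161,100,91),(-39.5,-100,91)]: 
    uv=proj(c,c2w(P))[0]; print(uv); cv2.circle(im,tuple(int(x) for x in uv),3,(0,0,255),-1)
cv2.imwrite("pics/w3.png",im)
E
```

```text
t 8.02 tcp cab [-132.1 -106.7  172. ] F cab [-0.  -0.1 -0.2] gap 55.8 q [-0.497  0.606  1.243  0.61   1.448 -0.312]
turn deg [ 0.67 -0.33 -0.78]
shift now-axes [29.  -7.7 48.2]  target-axes [29.3 -6.7 48.1]
[-23.95250378 381.27288697]
[307.67184846 185.11085765]
```

View pics/w3.png

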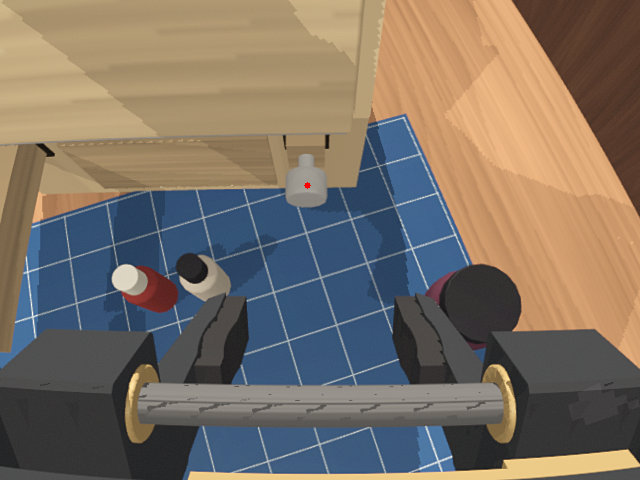

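The right knob is at (306,187), on the prediction. Approaching it in stages.

Emit:
send_rows:
  deltas: [7.5, -2, 12, 0.2, 0, -0.2, 7.5, -2, 12, 0.2, 0, -0.2, 7.5, -2, 12, 0.2, 0, -0.2, 7.5, -2, 12, 0.2, 0, -0.2, 0, 0, 15, 0, 0, 0, 0, 0, 15, 0, 0, 0, 0, 0, 15, 0, 0, 0, 0, 0, 0, 0, 0, 0]

```text
clock: 8.73
tcp_pos: [655.7, 28.9, 106.1]
ee_rot: [-2.161, -1.602, -0.681]
ft_force: [0.4, -0.2, -0.7]
finger_gap: 0.638
```

```bash
python3 k.py -1 8.5 35 0
```

```text
t 8.73 tcp cab [-49.8 -96.9 106.1] F cab [-0.1 -0.4 -0.7] gap 56.2 q [-0.365  0.677  1.319  0.645  1.272 -0.306]
turn deg [-0.27 -0.2  -0.14]
shift now-axes [-0.3  3.3 37. ]  target-axes [-0.2  3.1 37. ]
```

Emit:
send_rows:
  deltas: [0, 1.5, 10, 0, 0, 0, 0, 1.5, 10, 0, 0, 0, 0, 0.5, 10, 0, 0, 0, 0, 0, 6, 0, 0, 0, 0, 0, 0, 0, 0, 0]

```text
clock: 9.15
tcp_pos: [665.9, 50.0, 74.0]
ee_rot: [-2.161, -1.603, -0.681]
ft_force: [0.2, -0.4, -0.6]
finger_gap: 0.633
```

```bash
python3 k.py -1 8.5 35 0
```

```text
t 9.15 tcp cab [ -26.7 -100.6   74. ] F cab [-0.3 -0.3 -0.6] gap 55.8 q [-0.327  0.726  1.324  0.664  1.207 -0.313]
turn deg [-0.26 -0.18 -0.13]
shift now-axes [-0.7 -0.6 -2.5]  target-axes [-0.7 -0.6 -2.5]
```

Emit:
send_rows:
  deltas: [-1, -0.5, -2, 0, 0, 0, 0, 0, 0, 0, 0, 0, 0, 0, 0, 0, 0, 0, 0, 0, 0, 0, 0, 0, 0, 0, 0, 0, 0, 0, 0, 0, 0, 0, 0, 0]
  fingers: 15

```text
clock: 9.65
tcp_pos: [664.1, 47.6, 76.0]
ee_rot: [-2.16, -1.602, -0.68]
ft_force: [3.5, 2.5, -3.2]
finger_gap: 0.277
```

Emit:
send_rows:
  deltas: [-8.2, 0, -5.7, 0, 0, 0, -8.2, 0, -5.7, 0, 0, 0, -8.2, 0, -5.7, 0, 0, 0, -8.2, 0, -5.7, 0, 0, 0, -8.2, 0, -5.7, 0, 0, 0]

```text
clock: 10.07
tcp_pos: [650.4, 2.5, 76.0]
ee_rot: [-2.155, -1.603, -0.686]
ft_force: [2.8, 5.0, -1.1]
finger_gap: 0.279
```

```bash
python3 k.py -1 130 35 0
```

```text
t 10.07 tcp cab [-76.6 -99.4  76. ] F cab [ 5.5 -1.2 -1.1] gap 24.6 q [-0.41   0.716  1.344  0.653  1.247 -0.385]
turn deg [-0.32 -0.5   0.01]
shift now-axes [-60.1   0.3 -42.5]  target-axes [-60.5   0.6 -42. ]
```

Emit:
send_rows:
  deltas: [-8.2, 0, -5.7, 0, 0, 0, -8.2, 0, -5.7, 0, 0, 0, -8.2, 0, -5.7, 0, 0, 0, -8.2, 0, -5.7, 0, 0, 0, -8.2, 0, -5.7, 0, 0, 0, -8.2, 0, -5.7, 0, 0, 0, -8.2, 0, -5.7, 0, 0, 0]

```text
clock: 10.65
tcp_pos: [630.5, -62.7, 76.0]
ee_rot: [-2.148, -1.599, -0.695]
ft_force: [2.7, 5.0, -2.0]
finger_gap: 0.279
```

Emit:
send_rows:
  deltas: [-2.5, 0, -1.7, 0, 0, 0, -2.5, 0, -1.7, 0, 0, 0]

```text
clock: 10.82
tcp_pos: [628.6, -68.9, 76.0]
ee_rot: [-2.147, -1.597, -0.697]
ft_force: [1.2, 4.3, -0.6]
finger_gap: 0.277
```

```bash
python3 k.py -1 130 35 0
```

```text
t 10.82 tcp cab [-151.3  -99.3   76. ] F cab [ 4.5  0.1 -0.6] gap 24.4 q [-0.534  0.717  1.349  0.632  1.313 -0.483]
turn deg [-0.33 -1.14  0.03]
shift now-axes [0.6 0.7 0.9]  target-axes [0.6 0.7 0.9]
```

Emit:
send_rows:
  deltas: [-2.5, 0, -1.7, 0, 0, 0, -2.5, 0, -1.7, 0, 0, 0]

```text
clock: 10.98
tcp_pos: [628.2, -69.7, 76.1]
ee_rot: [-2.14, -1.593, -0.705]
ft_force: [15.4, 22.8, -7.8]
finger_gap: 0.28
```

Emit:
send_rows:
  deltas: [0, 0, 0, 0, 0, 0, 0, 0, 0, 0, 0, 0, 0, 0, 0, 0, 0, 0, 0, 0, 0, 0, 0, 0]
  fingers: 56

```text
clock: 11.32
tcp_pos: [628.9, -69.0, 76.2]
ee_rot: [-2.14, -1.596, -0.705]
ft_force: [0.9, 0.9, 0.0]
finger_gap: 0.559
```

Emit:
send_rows:
  deltas: [0, 0, -15, 0, 0, 0, 0, 0, -15, 0, 0, 0, 0, 0, -25, 0, 0, 0, 0, 0, -25, 0, 0, 0, 0, 0, -25, 0, 0, 0]

```text
clock: 11.73
tcp_pos: [609.3, -129.6, 159.9]
ee_rot: [-2.137, -1.593, -0.696]
ft_force: [-0.5, -0.5, 0.2]
finger_gap: 0.637
```

```bash
python3 k.py -1 130 35 120; python3 - <<'E'
from h import *
d=get_image("wrist");c=cam(d);im=d["color"][:,:,::-1].copy()
for P in [(-161,100,91),(-161,-100,91)]: 
    uv=proj(c,c2w(P))[0]; print(uv); cv2.circle(im,tuple(int(x) for x in uv),3,(0,0,255),-1)
cv2.imwrite("pics/w4.png",im)
# flap standoff
Rt=Rflap(-10); E=c2w([19.8,0,269.6]); 
delta(E-Rt[:,2]*80,Rt)
E
```

```text
t 11.73 tcp cab [-215.   -98.4  159.9] F cab [-0.6  0.4  0.2] gap 56.2 q [-0.635  0.631  1.244  0.591  1.533 -0.449]
turn deg [-0.79 -1.59 -0.01]
shift now-axes [  5.1   1.4 -13.8]  target-axes [  4.8   1.6 -13.9]
[  4.80411876 238.93649184]
[326.27393609 240.58773519]
t 11.78 tcp cab [-218.  -100.2  164. ] F cab [-2.5 -1.1  3.6] gap 56.1 q [-0.638  0.627  1.238  0.591  1.536 -0.449]
turn deg [ 36.02 -36.52 -84.33]
shift now-axes [312.2 -99.6   1.8]  target-axes [ 100.2  215.8 -225.3]
```

View pics/w4.png

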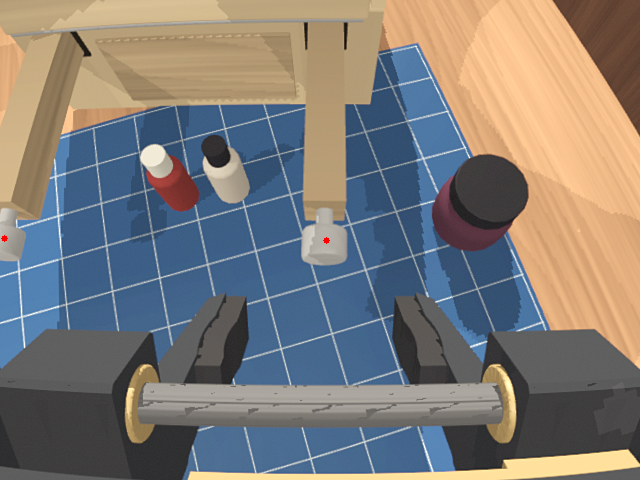

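```bash
cat >> h.py <<'E'
def Rf(tau):
    c,s=np.cos(np.radians(tau)),np.sin(np.radians(tau))
    z=np.array([s,0,-c]);x=np.array([0,-1.,0]);y=np.cross(z,x)
    return setcab()@np.c_[x,y,z]
E
python3 -c "
from h import *
Rt=Rf(-10);E=c2w([19.8,0,269.6]);delta(E-Rt[:,2]*80,Rt)"
```

```text
t 11.78 tcp cab [-218.  -100.2  164. ] F cab [-2.5 -1.1  3.6] gap 56.1 q [-0.638  0.627  1.238  0.591  1.536 -0.449]
turn deg [-36.57 -36.07  84.84]
shift now-axes [312.2 -99.6   1.8]  target-axes [-100.2 -215.8 -225.3]
```

Emit:
send_rows:
  deltas: [20, 0, -32, 0, 0, 0, 20, 0, -32, 0, 0, 0, 20, 0, -32, 0, 0, 0, 20, 0, -32, 0, 0, 0, 20, 0, -32, 0, 0, 0]

```text
clock: 12.2
tcp_pos: [604.8, -149.2, 351.4]
ee_rot: [-2.144, -1.583, -0.692]
ft_force: [0.7, 0.2, 0.2]
finger_gap: 0.633
```

```bash

python3 -c "
from h import *
Rt=Rf(-10);E=c2w([19.8,0,269.6]);delta(E-Rt[:,2]*80,Rt)"
```

```text
t 12.2 tcp cab [-235.   -99.8  351.4] F cab [ 0.4 -0.6  0.2] gap 55.8 q [-0.663  0.511  0.901  0.627  1.93  -0.198]
turn deg [-37.04 -35.56  84.38]
shift now-axes [213.4 -99.6 163.5]  target-axes [ -99.8 -265.2  -43.7]
```

Emit:
send_rows:
  deltas: [0, 0, 0, -2.6, -2.55, 6, 0, 0, 0, -2.6, -2.55, 6, 0, 0, 0, -2.6, -2.55, 6, 0, 0, 0, -2.6, -2.55, 6, 0, 0, 0, -2.6, -2.55, 6, 0, 0, 0, -2.6, -2.55, 6, 0, 0, 0, -2.6, -2.55, 6, 0, 0, 0, -2.6, -2.55, 6, 0, 0, 0, -2.6, -2.55, 6, 0, 0, 0, -2.6, -2.55, 6]
  fingers: 45

```text
clock: 13.03
tcp_pos: [604.6, -154.3, 361.0]
ee_rot: [3.101, 0.188, 0.234]
ft_force: [0.1, 0.5, 0.1]
finger_gap: 0.511
```

Emit:
send_rows:
  deltas: [0, 0, 0, -2.6, -2.55, 6, 0, 0, 0, -2.6, -2.55, 6, 0, 0, 0, -2.6, -2.55, 6, 0, 0, 0, -2.6, -2.55, 6]

```text
clock: 13.37
tcp_pos: [604.0, -153.8, 362.2]
ee_rot: [2.913, -0.475, -0.017]
ft_force: [0.1, 0.3, -0.4]
finger_gap: 0.51
```

```bash

python3 -c "
from h import *
Rt=Rf(-10);E=c2w([19.8,0,269.6]);delta(E-Rt[:,2]*80,Rt)"
```

```text
t 13.37 tcp cab [-239.7 -100.3  362.2] F cab [ 0.3 -0.  -0.4] gap 44.9 q [-0.363  0.478  0.806 -0.195  1.826  1.479]
turn deg [ 0.88 -0.8  -1.76]
shift now-axes [-108.1 -267.9  -39.5]  target-axes [-100.3 -271.6  -33.9]
```

Emit:
send_rows:
  deltas: [-13.5, -33.5, -5, 0.1, -0.1, -0.2, -13.5, -33.5, -5, 0.1, -0.1, -0.2, -13.5, -33.5, -5, 0.1, -0.1, -0.2, -13.5, -33.5, -5, 0.1, -0.1, -0.2, -13.5, -33.5, -5, 0.1, -0.1, -0.2, -13.5, -33.5, -5, 0.1, -0.1, -0.2, -13.5, -33.5, -5, 0.1, -0.1, -0.2, -13.5, -33.5, -5, 0.1, -0.1, -0.2, 0, 0, 0, 0, 0, 0]

```text
clock: 14.12
tcp_pos: [585.9, 148.5, 344.4]
ee_rot: [2.93, -0.448, -0.046]
ft_force: [0.6, -0.0, 0.5]
finger_gap: 0.51
```

```bash
python3 - <<'E'
from h import *
Rt=Rf(-10);E=c2w([19.8,0,269.6]);delta(E-Rt[:,2]*80,Rt)
d=get_image("wrist");c=cam(d);im=d["color"][:,:,::-1].copy()
for y in (-128,-60,0,60,128):
  for P in [(13.9,y,270.6),(25.7,y,268.6)]: 
    uv=proj(c,c2w(P))[0]; print(uv); cv2.circle(im,tuple(int(x) for x in uv),2,(0,0,255),-1)
cv2.imwrite("pics/w5.png",im)
E
```

```text
t 14.12 tcp cab [ 44.3   4.6 344.4] F cab [ 0.2 -0.6  0.5] gap 44.9 q [ 0.12   0.491  0.83  -0.171  1.894  1.946]
turn deg [ 0.31  0.33 -0.51]
shift now-axes [ 4.7 11.1 -2. ]  target-axes [ 4.6 11.2 -2.1]
[351.85099668 -14.29493801]
[326.85364636 -14.31101099]
[350.81658763 128.52282922]
[327.47915892 128.67700422]
[349.47392649 239.61340253]
[327.82394084 239.86110806]
[347.99272054 334.60609647]
[328.03098518 334.90923559]
[346.30228709 423.89827441]
[328.1470495  424.23255238]
```

View pics/w5.png

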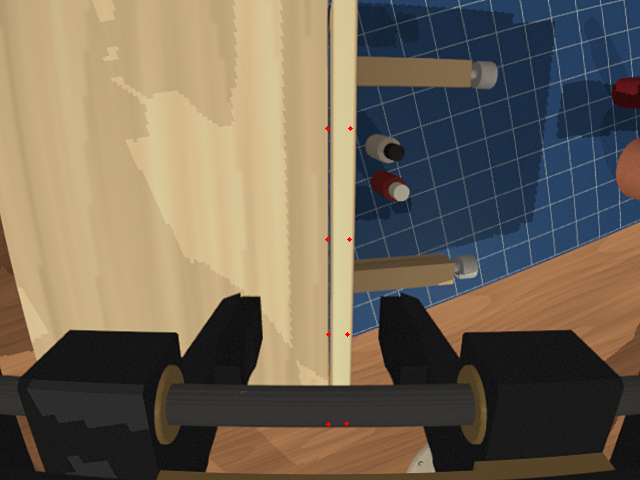

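Wrist view: the flap's edge runs vertically, columns 330–354 at row 239. That is about 3 px (2 mm) further forward than predicted, so I'll shift for it. Both supports are visible out, with their knobs at (485,75) and (466,267).

Emit:
send_rows:
  deltas: [2, 6.5, 0, 0.1, 0.1, -0.2, 2, 6.5, 0, 0.1, 0.1, -0.2, 0, 0, 20, 0, 0, 0, 0, 0, 20, 0, 0, 0, 0, 0, 15, 0, 0, 0, 0, 0, 0, 0, 0, 0]

```text
clock: 14.67
tcp_pos: [584.7, 112.5, 292.3]
ee_rot: [2.931, -0.449, -0.034]
ft_force: [-0.3, -1.0, -0.5]
finger_gap: 0.511
```

```bash
python3 - <<'E'
from h import *
Rt=Rf(-10);E=c2w([18,0,269.6]);delta(E+Rt[:,2]*22,Rt)
E
```

```text
t 14.67 tcp cab [  9.6  -4.7 292.3] F cab [-1.  -0.  -0.5] gap 45.0 q [ 0.062  0.476  0.998 -0.169  1.725  1.916]
turn deg [ 0.15 -0.14 -0.61]
shift now-axes [ -5.  -12.3  42.9]  target-axes [ -4.7 -12.2  42.9]
```

Emit:
send_rows:
  deltas: [-2, -5, 0, 0, 0, -0.2, -2, -5, 0, 0, 0, -0.2, 0, 0, 0, 0, 0, 0, 0, 0, 12, 0, 0, 0, 0, 0, 12, 0, 0, 0, 0, 0, 0, 0, 0, 0]

```text
clock: 15.17
tcp_pos: [584.6, 116.1, 271.6]
ee_rot: [2.934, -0.446, -0.022]
ft_force: [0.0, -1.0, -0.5]
finger_gap: 0.512
```

```bash
python3 - <<'E'
from h import *
Rt=Rf(-10);E=c2w([18,0,269.6]);delta(E+Rt[:,2]*22,Rt)
E
```

```text
t 15.17 tcp cab [ 13.   -3.6 271.6] F cab [-0.9 -0.3 -0.5] gap 45.1 q [ 0.068  0.483  1.045 -0.167  1.665  1.929]
turn deg [-0.   -0.58 -0.49]
shift now-axes [-3.9 -5.2 23. ]  target-axes [-3.6 -5.2 23.1]
```

Emit:
send_rows:
  deltas: [-2, -3, 6, 0, -0.3, -0.3, -1, -2, 6, 0, -0.3, -0.3, 0, 0, 6, 0, 0, 0, 0, 0, 4, 0, 0, 0, 0, 0, 0, 0, 0, 0]

```text
clock: 15.58
tcp_pos: [582.9, 119.1, 249.8]
ee_rot: [2.939, -0.429, -0.034]
ft_force: [-0.2, 0.3, 0.4]
finger_gap: 0.51
```

```bash
python3 - <<'E'
from h import *
Rt=Rf(-10);E=c2w([18,0,269.6]);delta(E+Rt[:,2]*22,Rt)
d=get_image("wrist");cv2.imwrite("pics/w6.png",d["color"][:,:,::-1])
E
```

```text
t 15.58 tcp cab [ 15.4  -1.1 249.8] F cab [0.3 0.3 0.4] gap 45.0 q [ 0.072  0.495  1.087 -0.163  1.62   1.929]
turn deg [-0.09 -0.15  0.2 ]
shift now-axes [-1.1  0.8  2.1]  target-axes [-1.1  0.8  2.1]
```

View pics/w6.png

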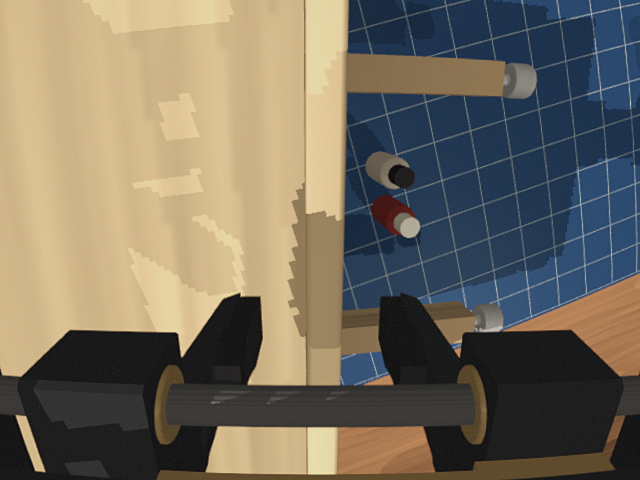

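Emit:
send_rows:
  deltas: [0, 0, 0, 0, 0, 0, 0, 0, 0, 0, 0, 0, 0, 0, 0, 0, 0, 0, 0, 0, 0, 0, 0, 0, 0, 0, 0, 0, 0, 0]
  fingers: 4
  grip_force: 15

```text
clock: 16.05
tcp_pos: [583.4, 119.0, 251.3]
ee_rot: [2.939, -0.43, -0.031]
ft_force: [-2.1, -8.7, 1.5]
finger_gap: 0.156
```

```bash
cat > fl.py <<'E'
from h import *
o,p,Rc=state(); q=w2c(p); z=setcab().T@Rc[:,2]; tau=np.degrees(np.arctan2(z[0],-z[2]))
H=np.array([-8-1.8,0,112])
v=q-H; r=np.hypot(v[0],v[2]); a=np.degrees(np.arctan2(-v[0],v[2]))
print("t",round(o["clock"],2),"tcp",q.round(1),"tau",tau.round(2),"r",r.round(1),"angle from upright of TCP",a.round(2),"F",(setcab().T@o["ft_force"]).round(1),"T",(setcab().T@o["ft_torque"]).round(2),"gap",round(o["finger_gap"]*88.1,1),"q",o["qpos"].round(2))
print("off-axis turn",np.degrees(R.from_matrix(Rc.T@Rf(tau)).as_rotvec()).round(2))
E
python3 fl.py
```

```text
t 16.05 tcp [ 15.4  -1.6 251.3] tau -9.88 r 141.6 angle from upright of TCP -10.26 F [-8.9 -0.5  1.5] T [ 0.18  1.57 -0.02] gap 13.7 q [ 0.07  0.49  1.08 -0.16  1.62  1.93]
off-axis turn [ 0.   -0.28  0.17]
```

Emit:
send_rows:
  deltas: [0, 0, 0, 0, 0, 0, 0, 4.9, 0.1, 2, 0, 0, 0, 4.9, 0.1, 2, 0, 0, 0, 4.9, 0.1, 2, 0, 0, 0, 4.9, 0.1, 2, 0, 0, 0, 4.9, 0.1, 2, 0, 0]

```text
clock: 16.55
tcp_pos: [576.1, 95.2, 253.6]
ee_rot: [-3.104, 0.452, -0.009]
ft_force: [0.1, -0.3, -1.5]
finger_gap: 0.131
```

```bash
python3 fl.py
```

```text
t 16.55 tcp [ -9.4  -1.5 253.6] tau 0.3 r 141.6 angle from upright of TCP -0.15 F [-0.3 -0.1 -1.5] T [ 0.08  0.39 -0.1 ] gap 11.5 q [-0.04  0.43  1.18  0.    1.53  1.82]
off-axis turn [ 0.   -0.29  0.27]
```

Moving with the flap nicely (10°, low force). Continuing.

Emit:
send_rows:
  deltas: [0, 4.9, 0.1, 2, 0, 0, 0, 4.9, 0.1, 2, 0, 0, 0, 4.9, 0.1, 2, 0, 0, 0, 4.9, 0.1, 2, 0, 0, 0, 4.9, 0.1, 2, 0, 0, 0, 4.9, 0.1, 2, 0, 0, 0, 4.9, 0.1, 2, 0, 0, 0, 4.9, 0.1, 2, 0, 0]

```text
clock: 17.22
tcp_pos: [564.1, 55.7, 247.6]
ee_rot: [-2.819, 0.412, -0.071]
ft_force: [0.6, 0.7, -2.4]
finger_gap: 0.137
```

```bash
python3 fl.py
```

```text
t 17.22 tcp [-50.8  -1.4 247.6] tau 16.97 r 141.7 angle from upright of TCP 16.82 F [ 0.9 -0.4 -2.4] T [ 0.15  0.32 -0.13] gap 12.0 q [-0.24  0.37  1.32  0.3   1.44  1.58]
off-axis turn [ 0.   -0.31  0.24]
```

Emit:
send_rows:
  deltas: [0, 4.9, 0.1, 2, 0, 0, 0, 4.9, 0.1, 2, 0, 0, 0, 4.9, 0.1, 2, 0, 0, 0, 4.9, 0.1, 2, 0, 0, 0, 4.9, 0.1, 2, 0, 0, 0, 4.9, 0.1, 2, 0, 0, 0, 4.9, 0.1, 2, 0, 0]

```text
clock: 17.8
tcp_pos: [554.4, 23.9, 232.8]
ee_rot: [-2.567, 0.377, -0.116]
ft_force: [0.1, 1.8, -3.2]
finger_gap: 0.137
```

```bash
python3 fl.py
```

```text
t 17.8 tcp [-84.   -1.4 232.8] tau 31.6 r 141.8 angle from upright of TCP 31.55 F [ 1.8  0.4 -3.2] T [ 0.22  0.39 -0.14] gap 12.0 q [-0.42  0.37  1.44  0.55  1.42  1.33]
off-axis turn [ 0.   -0.34  0.23]
```

Emit:
send_rows:
  deltas: [0, 4.9, 0.1, 2, 0, 0, 0, 4.9, 0.1, 2, 0, 0, 0, 4.9, 0.1, 2, 0, 0, 0, 4.9, 0.1, 2, 0, 0, 0, 4.9, 0.1, 2, 0, 0, 0, 4.9, 0.1, 2, 0, 0, 0, 4.9, 0.1, 2, 0, 0]

```text
clock: 18.38
tcp_pos: [546.2, -3.1, 210.1]
ee_rot: [-2.315, 0.341, -0.156]
ft_force: [0.9, 1.7, -3.7]
finger_gap: 0.134
```

```bash
python3 fl.py; python3 - <<'E'
from h import *
for n in("scene","top","wrist"): cv2.imwrite(f"pics/m1{n}.png",get_image(n)["color"][:,:,::-1])
T=cam(get_image("top"))
for n,uv,z in [("red",(406,274),130),("wht",(391,212),130),("jar",(413,321),90)]: print(n,w2c(onz(T,[uv],z)[0]).round())
E
```

```text
t 18.38 tcp [-112.3   -1.3  210.1] tau 46.22 r 141.8 angle from upright of TCP 46.25 F [ 1.9 -0.4 -3.7] T [ 0.2   0.47 -0.11] gap 11.8 q [-0.57  0.44  1.54  0.78  1.47  1.09]
off-axis turn [ 0.   -0.36  0.24]
red [-426.  -91.  130.]
wht [-354. -217.  130.]
jar [-478.    8.   90.]
```

View pics/m1scene.png

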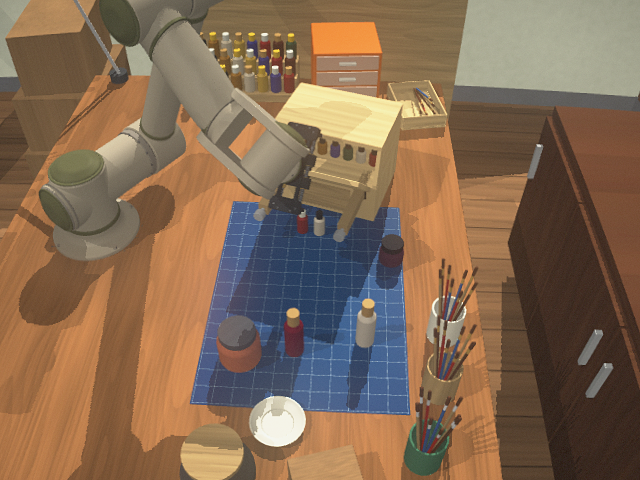

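View pics/m1top.png

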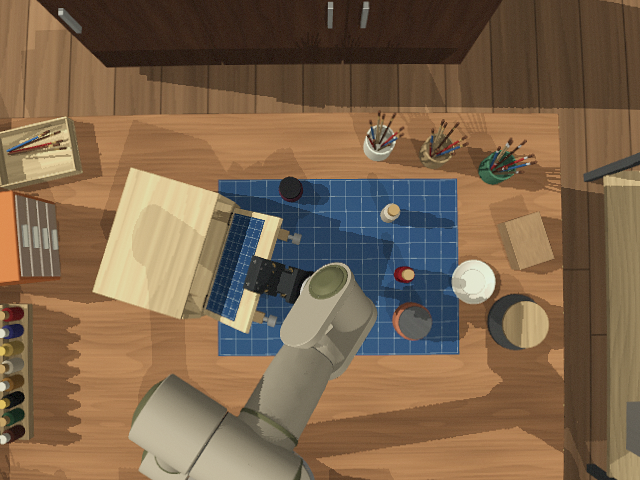

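Scene and top views: the flap is pinched about 46° past upright with its blue mat showing. Both supports are out, bottles and pot are unmoved, and the wrist is clear of the red bottle (404,274) and jar (412,321). Continuing to about 64°.

Emit:
send_rows:
  deltas: [0, 4.9, 0.1, 2, 0, 0, 0, 4.9, 0.1, 2, 0, 0, 0, 4.9, 0.1, 2, 0, 0, 0, 4.9, 0.1, 2, 0, 0, 0, 4.9, 0.1, 2, 0, 0]

```text
clock: 19.0
tcp_pos: [542.2, -16.1, 193.5]
ee_rot: [-2.154, 0.305, -0.181]
ft_force: [-2.4, -1.4, -2.5]
finger_gap: 0.137
```

```bash
python3 fl.py; python3 - <<'E'
from h import *
for n in("scene","top"): cv2.imwrite(f"pics/m2{n}.png",get_image(n)["color"][:,:,::-1])
E
```

```text
t 19.0 tcp [-125.9   -1.3  193.5] tau 55.69 r 141.8 angle from upright of TCP 54.92 F [-2.   1.8 -2.5] T [0.47 1.03 0.08] gap 12.1 q [-0.64  0.51  1.59  0.89  1.53  0.94]
off-axis turn [ 0.   -0.23  0.83]
```

View pics/m2scene.png

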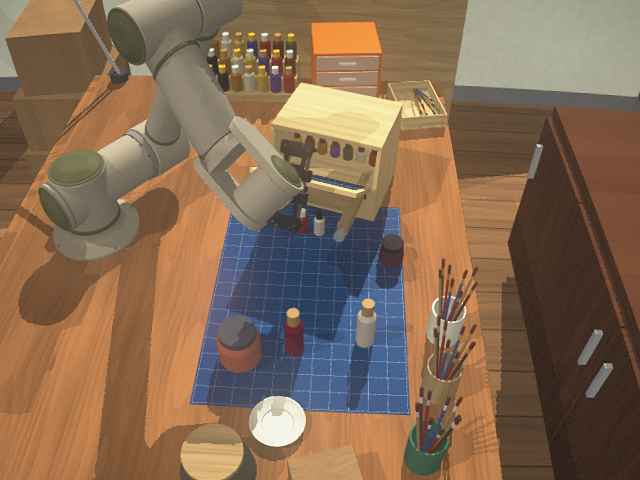

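Emit:
send_rows:
  deltas: [0, 5.2, 0.1, 1.7, 0, 0.1, 0, 5.2, 0.1, 1.7, 0, 0.1, 0, 5, 0.1, 2, 0, 0, 0, 5, 0.1, 2, 0, 0, 0, 0, 0, 0, 0, 0]

```text
clock: 19.52
tcp_pos: [538.9, -26.8, 174.8]
ee_rot: [-2.019, 0.287, -0.193]
ft_force: [-2.1, -1.5, -1.6]
finger_gap: 0.136
```

```bash
python3 fl.py
```

```text
t 19.52 tcp [-137.    -1.2  174.8] tau 63.47 r 141.9 angle from upright of TCP 63.7 F [-2.1  1.5 -1.6] T [0.42 0.74 0.16] gap 12.0 q [-0.69  0.59  1.62  0.97  1.59  0.82]
off-axis turn [ 0.   -0.04  0.68]
```

Emit:
send_rows:
  deltas: [0, 5, 0.1, 2, 0, 0, 0, 5, 0.1, 2, 0, 0, 0, 5, 0.1, 2, 0, 0, 0, 0, 0, 0, 0, 0]

```text
clock: 19.85
tcp_pos: [537.1, -32.6, 160.6]
ee_rot: [-1.911, 0.27, -0.203]
ft_force: [-2.8, -1.7, -2.0]
finger_gap: 0.134
```

```bash
python3 fl.py; python3 - <<'E'
from h import *
a=get_image("scene")["color"][100:400,180:480,::-1]
cv2.imwrite("pics/m3s.png",cv2.resize(a,(600,600),interpolation=cv2.INTER_CUBIC))
a=get_image("top")["color"][150:390,80:480,::-1]
cv2.imwrite("pics/m3t.png",cv2.resize(a,(800,480),interpolation=cv2.INTER_CUBIC))
E
```

```text
t 19.85 tcp [-143.    -1.2  160.6] tau 69.7 r 141.8 angle from upright of TCP 69.97 F [-2.4  2.2 -2. ] T [0.44 0.83 0.22] gap 11.8 q [-0.72  0.65  1.64  1.02  1.64  0.74]
off-axis turn [-0.    0.11  0.69]
```

View pics/m3s.png

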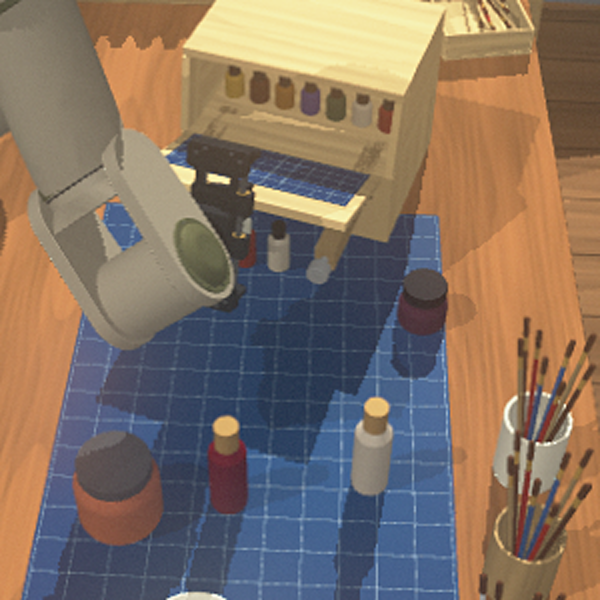

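View pics/m3t.png

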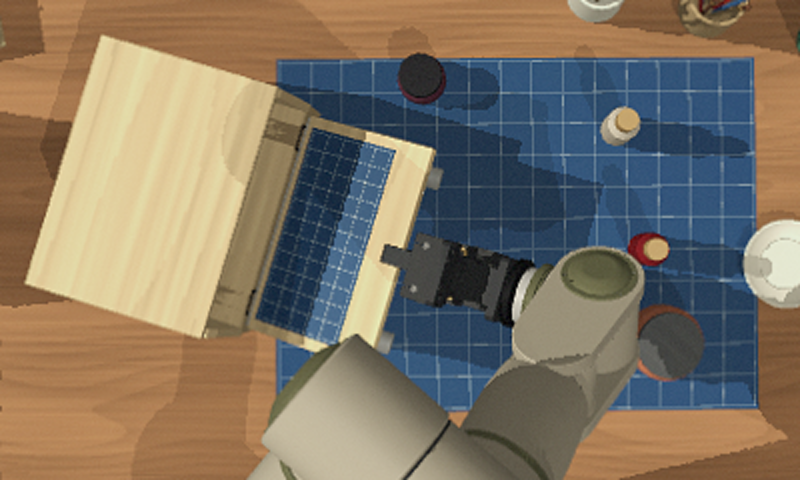

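Top view: the wrist cap (600,270 in the zoom) is now close to the red bottle, so I won't tilt any further. I'll open the jaws a little at a time so the flap settles on the outer finger, then lower it while un-tilting the tool.

Emit:
send_rows:
  deltas: [0, 0, 0, 0, 0, 0, 0, 0, 0, 0, 0, 0]
  fingers: 16

```text
clock: 20.12
tcp_pos: [537.6, -31.9, 162.3]
ee_rot: [-1.918, 0.267, -0.205]
ft_force: [-1.4, -2.1, -2.6]
finger_gap: 0.184
```

Emit:
send_rows:
  deltas: [0, 0, 0, 0, 0, 0, 0, 0, 0, 0, 0, 0]
  fingers: 20

```text
clock: 20.28
tcp_pos: [537.9, -31.5, 163.2]
ee_rot: [-1.92, 0.264, -0.207]
ft_force: [-2.8, -2.5, -2.2]
finger_gap: 0.227
```

Emit:
send_rows:
  deltas: [0, 0, 0, 0, 0, 0, 0, 0, 0, 0, 0, 0]
  fingers: 25

```text
clock: 20.45
tcp_pos: [538.1, -31.1, 163.8]
ee_rot: [-1.921, 0.263, -0.208]
ft_force: [-1.4, -0.6, -1.6]
finger_gap: 0.278
```

Emit:
send_rows:
  deltas: [0, 0, 0, 0, 0, 0, 0, 0, 0, 0, 0, 0]
  fingers: 30

```text
clock: 20.62
tcp_pos: [538.3, -30.9, 164.1]
ee_rot: [-1.921, 0.262, -0.208]
ft_force: [-1.3, 0.1, -0.9]
finger_gap: 0.34
```

```bash
python3 fl.py; python3 - <<'E'
from h import *
d=get_image("wrist");cv2.imwrite("pics/w7.png",d["color"][:,:,::-1])
E
```

```text
t 20.62 tcp [-141.1   -1.8  164.1] tau 69.26 r 141.3 angle from upright of TCP 68.36 F [-0.3  1.3 -0.9] T [0.22 0.62 0.12] gap 30.0 q [-0.72  0.65  1.63  1.02  1.63  0.75]
off-axis turn [-0.    0.1   1.21]
```

View pics/w7.png

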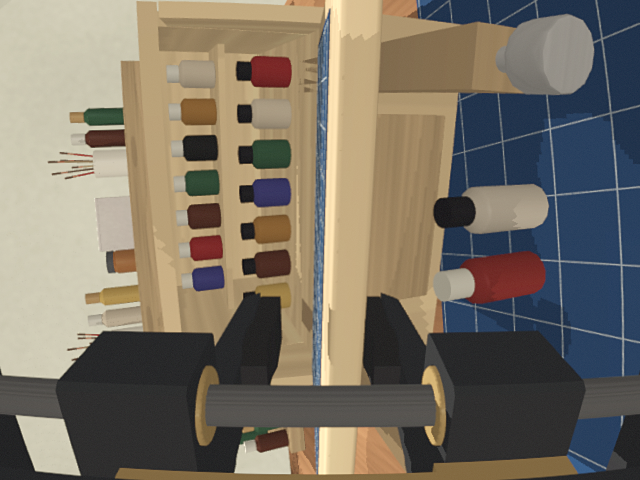

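Wrist view: the flap edge (columns 325–365) sits between the jaws, leaning on the outer finger on the right. Now lowering.

Emit:
send_rows:
  deltas: [0, 3.2, 0.9, -1, 0, 0.1, 0, 3.2, 0.9, -1, 0, 0.1, 0, 3.2, 1, -1, 0, 0.1, 0, 3.2, 1.1, -1, 0, 0.1, 0, 3.1, 1.2, -1, 0, 0.1, 0, 3.1, 1.2, -1, 0, 0.1]
  fingers: 34

```text
clock: 21.17
tcp_pos: [538.2, -33.5, 142.1]
ee_rot: [-2.032, 0.291, -0.19]
ft_force: [-0.7, -0.2, -1.8]
finger_gap: 0.385
```

```bash
python3 fl.py; python3 - <<'E'
from h import *
d=get_image("wrist");cv2.imwrite("pics/w8.png",d["color"][:,:,::-1])
E
```

```text
t 21.17 tcp [-143.6   -2.5  142.1] tau 62.66 r 137.2 angle from upright of TCP 77.31 F [-0.4  0.6 -1.8] T [0.21 0.63 0.12] gap 33.9 q [-0.7   0.64  1.64  0.96  1.54  0.77]
off-axis turn [ 0.   -0.07  0.55]
```

View pics/w8.png

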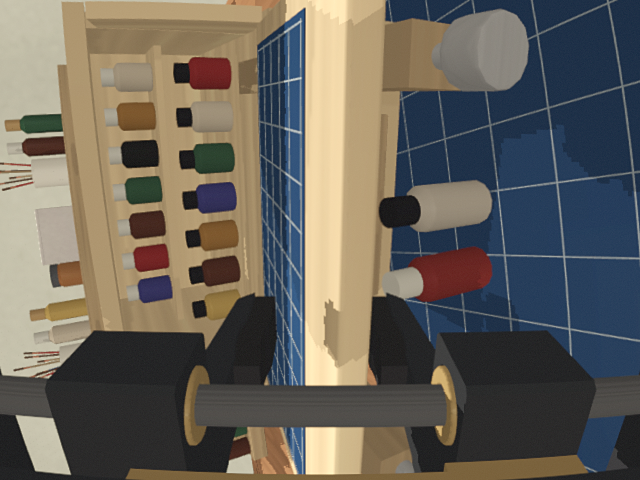

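Emit:
send_rows:
  deltas: [0, 3.1, 1.3, -0.85, 0, 0, 0, 3.1, 1.3, -0.85, 0, 0, 0, 3.1, 1.3, -0.85, 0, 0, 0, 3.1, 1.4, -0.85, 0, 0, 0, 3.1, 1.5, -0.85, 0, 0]

```text
clock: 21.63
tcp_pos: [537.9, -34.9, 123.6]
ee_rot: [-2.114, 0.303, -0.181]
ft_force: [-0.9, -0.1, -1.9]
finger_gap: 0.384
```

```bash
python3 fl.py; python3 - <<'E'
from h import *
d=get_image("wrist");cv2.imwrite("pics/w9.png",d["color"][:,:,::-1])
a=get_image("scene")["color"][100:300,220:460,::-1]
cv2.imwrite("pics/m4s.png",cv2.resize(a,(720,600),interpolation=cv2.INTER_CUBIC))
E
```

```text
t 21.63 tcp [-145.1   -2.6  123.6] tau 57.96 r 135.8 angle from upright of TCP 85.1 F [-0.3  0.8 -1.9] T [ 0.16  0.53 -0.05] gap 33.8 q [-0.69  0.64  1.64  0.91  1.47  0.77]
off-axis turn [ 0.   -0.1   0.55]
```

View pics/w9.png

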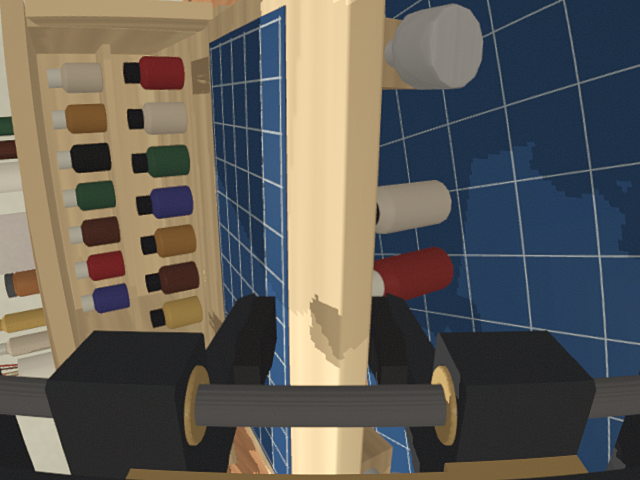

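View pics/m4s.png

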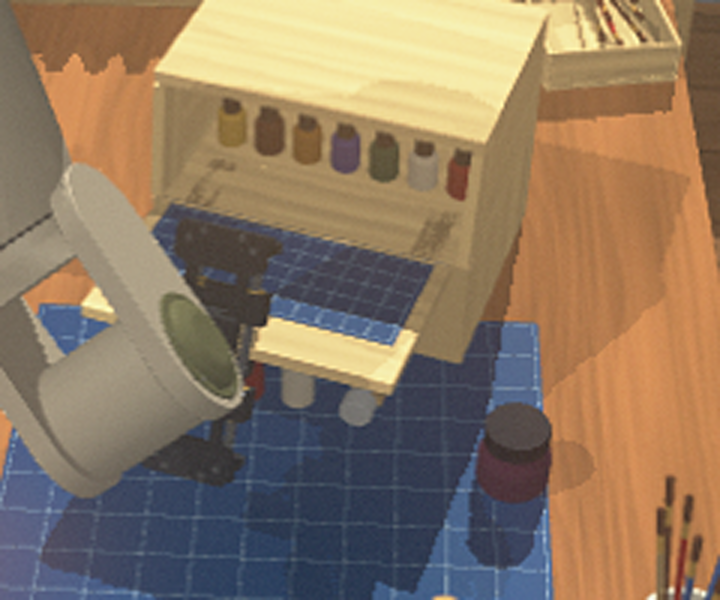

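Nearly level and still resting on the outer finger (Fz about −1.9 N). Lowering the last bit slowly until the supports take it.

Emit:
send_rows:
  deltas: [0, 2.5, 1.2, -0.7, 0, 0, 0, 2.5, 1.2, -0.7, 0, 0, 0, 2.5, 1.2, -0.7, 0, 0]

```text
clock: 21.98
tcp_pos: [537.7, -36.0, 114.8]
ee_rot: [-2.152, 0.309, -0.176]
ft_force: [0.7, -0.0, -1.2]
finger_gap: 0.39
```

```bash
python3 fl.py
```

```text
t 21.98 tcp [-146.1   -2.8  114.8] tau 55.75 r 136.4 angle from upright of TCP 88.83 F [ 0.2 -0.7 -1.2] T [0.15 0.58 0.01] gap 34.4 q [-0.68  0.64  1.64  0.89  1.44  0.78]
off-axis turn [ 0.   -0.12  0.55]
```

Emit:
send_rows:
  deltas: [0, 2, 1, -0.5, 0, 0, 0, 2, 1, -0.5, 0, 0]

```text
clock: 22.15
tcp_pos: [537.6, -36.6, 109.9]
ee_rot: [-2.171, 0.312, -0.174]
ft_force: [0.1, 0.0, 0.2]
finger_gap: 0.385
```

```bash
python3 fl.py; python3 - <<'E'
from h import *
d=get_image("wrist");cv2.imwrite("pics/w10.png",d["color"][:,:,::-1])
E
```

```text
t 22.15 tcp [-146.8   -2.8  109.9] tau 54.63 r 137.0 angle from upright of TCP 90.87 F [ 0.1 -0.1  0.2] T [0.11 0.4  0.01] gap 34.0 q [-0.67  0.64  1.65  0.87  1.42  0.78]
off-axis turn [ 0.   -0.14  0.55]
```

View pics/w10.png

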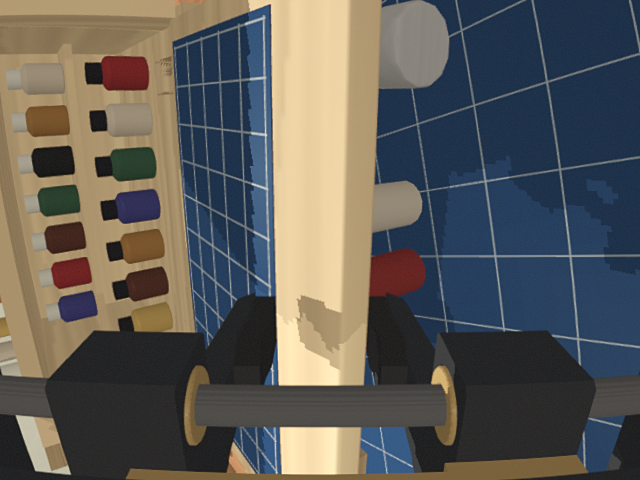

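Force has dropped to 0, so the supports should be carrying the flap. I'll open the jaws gradually and check before backing out.

Emit:
send_rows:
  deltas: [0, 0, 0, 0, 0, 0, 0, 0, 0, 0, 0, 0]
  fingers: 40

```text
clock: 22.37
tcp_pos: [537.7, -36.5, 110.0]
ee_rot: [-2.171, 0.312, -0.174]
ft_force: [0.0, -0.1, -0.6]
finger_gap: 0.451
```

Emit:
send_rows:
  deltas: [0, 0, 0, 0, 0, 0, 0, 0, 0, 0, 0, 0]
  fingers: 48

```text
clock: 22.53
tcp_pos: [537.8, -36.6, 110.2]
ee_rot: [-2.171, 0.312, -0.174]
ft_force: [0.6, 0.3, 0.5]
finger_gap: 0.544
```

```bash
python3 fl.py; python3 - <<'E'
from h import *
d=get_image("wrist");cv2.imwrite("pics/w11.png",d["color"][:,:,::-1])
E
```

```text
t 22.53 tcp [-146.7   -3.   110.2] tau 54.64 r 136.9 angle from upright of TCP 90.75 F [ 0.4 -0.5  0.5] T [ 0.18  0.41 -0.01] gap 47.9 q [-0.67  0.64  1.64  0.87  1.42  0.78]
off-axis turn [ 0.   -0.16  0.58]
```

View pics/w11.png

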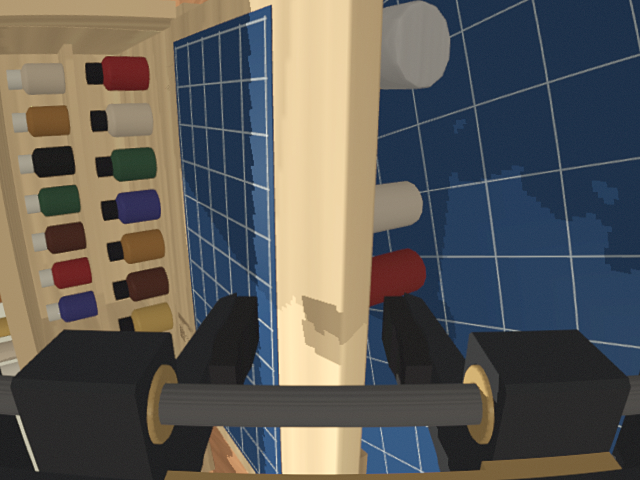

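The flap did not move as the jaws opened, and there is clear space on both sides. Backing out along the fingers, then up.

Emit:
send_rows:
  deltas: [0, 0, -10, 0, 0, 0, 0, 0, -15, 0, 0, 0, 0, 0, -15, 0, 0, 0, 0, 0, -15, 0, 0, 0, 0, 0, 0, 0, 0, 0]

```text
clock: 23.0
tcp_pos: [523.4, -82.4, 144.5]
ee_rot: [-2.171, 0.311, -0.173]
ft_force: [-0.5, -0.3, 1.3]
finger_gap: 0.542
```

```bash
python3 fl.py
```

```text
t 23.0 tcp [-194.7   -2.5  144.5] tau 54.63 r 187.8 angle from upright of TCP 80.03 F [-0.4  0.4  1.3] T [ 0.17  0.4  -0.02] gap 47.8 q [-0.76  0.59  1.59  0.82  1.54  0.81]
off-axis turn [ 0.   -0.07  0.58]
```

Emit:
send_rows:
  deltas: [0, -24.5, -17.5, 0, 0, 0, 0, -24.5, -17.5, 0, 0, 0, 0, -24.5, -17.5, 0, 0, 0, 0, -24.5, -17.5, 0, 0, 0, 0, -24.5, -17.5, 0, 0, 0, 0, 0, 0, 0, 0, 0, 0, 0, 0, 0, 0, 0]

```text
clock: 23.58
tcp_pos: [521.1, -82.7, 301.0]
ee_rot: [-2.17, 0.315, -0.171]
ft_force: [0.1, -0.5, -0.9]
finger_gap: 0.546
```

```bash
python3 fl.py; python3 - <<'E'
from h import *
for n,(a,b,cc,d_) in {"scene":(100,300,220,460),"top":(150,390,80,400),"wrist":(0,480,0,640)}.items():
    d=get_image(n);c=cam(d);im=d["color"][:,:,::-1].copy()
    s=dict(scene=3,top=2.4,wrist=1)[n]
    z=cv2.resize(im[a:b,cc:d_],None,fx=s,fy=s,interpolation=cv2.INTER_CUBIC)
    for P in [(-168,128,118),(-168,-128,118),(-168,128,106),(-168,-128,106),(-8,128,118),(-8,-128,118),(-170,100,91),(-170,-100,91)]:
        uv=proj(c,c2w(P))[0]; cv2.circle(z,(int((uv[0]-cc)*s),int((uv[1]-a)*s)),2,(0,0,255),-1)
    cv2.imwrite(f"pics/f{n}.png",z)
E
```

```text
t 23.58 tcp [-195.7   -0.4  301. ] tau 54.67 r 265.1 angle from upright of TCP 44.52 F [-0.5 -0.3 -0.9] T [ 0.11  0.42 -0.03] gap 48.1 q [-0.76  0.4   1.4   0.85  1.8   1.1 ]
off-axis turn [ 0.   -0.06  0.36]
```

View pics/fscene.png

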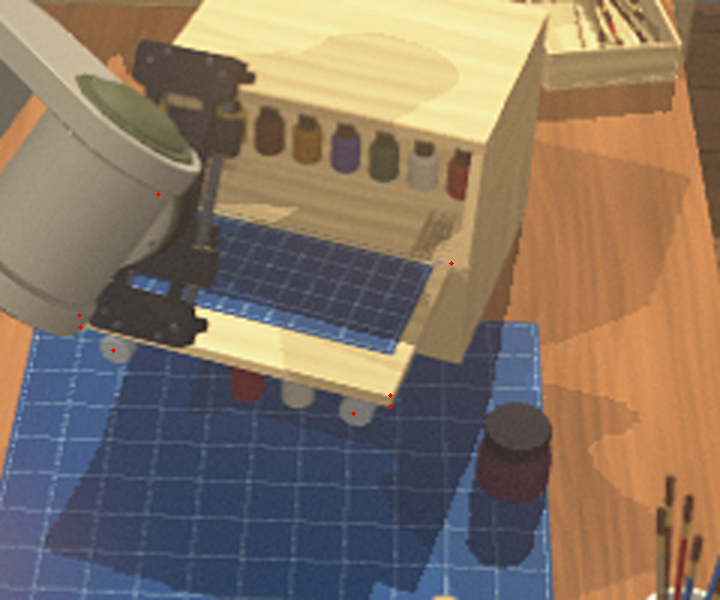

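View pics/ftop.png

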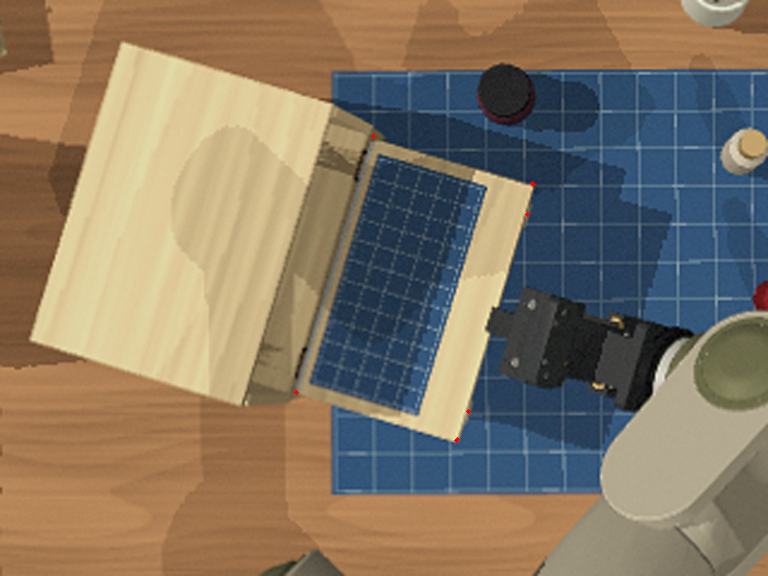

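View pics/fwrist.png

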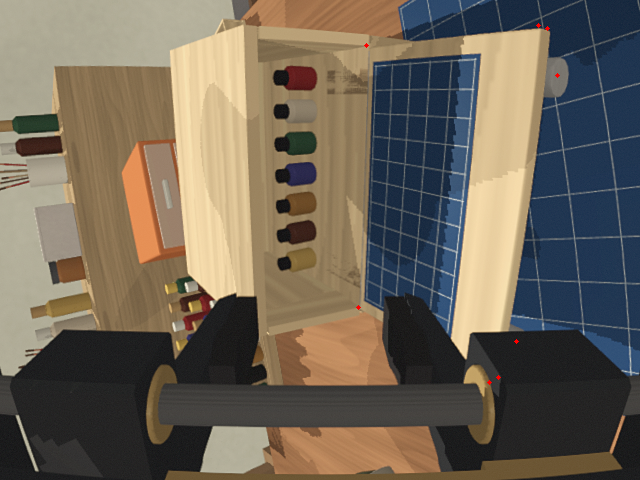

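Final views: the flap's corners match the level pose within about 1 px in the top view, and its scene corner at (391,398) matches too. Both knob ends match the fully-out positions, the droppers and pot are where they were, and the arm is clear. Handing in.

```bash
python3 -c "
from bench import close_job; print(close_job())"
```

```text
the job is handed in; nothing more can be done
None
```

I pulled out the left support, then the right, each until its stop held it (about 38 N and 28 N total force at the wrist). Then I tipped the flap forward pinched by its edge to about 70° past upright. From there I opened the jaws in small steps so it rested on the outer finger, and lowered it until the supports took the weight. The job was handed in at about 24 s of the 58 s allowed.

**Last checks:**
- **Flap:** its visible corners match the level pose within about a pixel or two in all three camera views. It did not move when the jaws opened.
- **Supports:** the knobs are where they should be for fully out. I saw the right one directly in the scene and wrist views; the left one was clear only in the scene view.
- **Objects:** the droppers and pot are where they started. I looked at the jar, craft bottles and palette during the lowering, but did not recheck all of them at the very end.
- **Arm:** it is clear of everything, with wrist force about 1 N.

**What disagreed:** the flap edge was about 2 mm further forward than my first fit, and I corrected for that before gripping. A few fast moves drifted 10 to 15 mm sideways and were corrected before any contact. No check failed.

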